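# Lay the lamp head on its cradle and set the two dimmers

## Robot

A 6-joint arm with a two-finger parallel gripper is mounted at the origin on the work surface. World frame = base frame: x ahead of the robot, y to its left, z up, the work surface at z = 0. Lengths are in m, angles in rad, forces in N, time in s.
With the tool pointing down it reaches from about 0.3 to 0.775 m from the base axis. Payload 14.6 kg.
Tool frame: the origin (TCP) lies at the very end of the fingers, on their centre line; the grasp point (between the pads) lies 19 mm behind it; z points along the fingers, y is the line along which they close (so a half turn about z gives the same grasp; the last joint's range is limited). The gripper opens to 94 mm and grips with 3 to 60 N. Pads are 16 mm wide; open, the fingers measure 119 mm over their backs; the gripper's body (75 mm by 177 mm) begins 78 mm behind the grasp point.
Start: joints at [-1.405, 0.3, 1.521, -0, 1.321, -0.067], TCP at [0.127, -0.535, 0.205] pointing down, gripper open.
Joint ranges: [-3.03, 3.03], [-0.79, 2.21], [0.23, 2.52], [-1.04, 4.18], [0, 3.07], [-2.55, 2.55]. Speed limits (rad/s): [2.22, 2.22, 2.57, 3.14, 3.14, 3.14].

## Interface

Orientations are given as a 3x3 rotation matrix whose columns are the frame's x, y, z axes.
In Python, from bench import get_obs, cams, finish_job gives the robot as it stands.
- The arm moves only by the tool apply_moves, never from a script. Its argument "commands" is a list of rows, each an object with "travel": the shift along the tool's x, y, z in mm, a list of three; "turn": the turn, a rotation vector about the tool's x, y, z in rad, a list of three; "jaw": the closure, from -1 (fully open) to 1 (shut). In form: [{"travel": [tx, ty, tz], "turn": [ax, ay, az], "jaw": jaw}, ...]. A call has 1 to 20 rows; each row shifts and turns the commanded pose from where the row before left it, along the tool's axes as they then stand; what a row does not reach is not made up. A row lasts 1/10 s, in which the tool goes at most 50 mm and 8.59 degrees, less where a joint would pass 70% of its speed; a pose out of reach is approached as far as the arm can. A call is refused whole if a number of a shift passes 50 or a number of a turn 0.15, either way. A call with a gripper value outside its range is refused whole. The fingers move at their own pace and stop on an object; "grip_force" is the grip in N (left out, the last holds). Time passes only in rows, so rows that do not move let the fingers close. It gives the time, the measured TCP pose, the force, the opening and the grip force at its end, in the units of the state.
- get_obs(): the state, without advancing time (a new reading comes with each control period).
- cams.read_camera(name): name is "scene" or "top" or "wrist"; returns a dict with "image" (420x560x3 uint8, red, green, blue), "mtx" (3x3 intrinsics, pixels), "R" (3x3) and "t" (3): a world point X has camera coordinates R X + t. Camera axes: x right, y down, z forward; pixel columns grow to the right and rows downward; lengths in m; the calibration is good to about 2 mm. The wrist camera is an equidistant fisheye: a pixel r from the principal point sees the ray r / f radians off the axis. A picture is of the moment at which its call begins. There is no depth.
- finish_job(): hands the job in; it is judged then, once.
The state is a dict: "time": time; "joint_positions": joint angles; "qd": joint speeds; "joint_torque": joint torques, N m; "position": TCP position; "tcp_rot": TCP orientation; "contact_force": force on the tool from outside, world axes, zero at the start; "moment": the same for the moment, N m; "gripper_width": finger opening in m; "grasp_force": force on a finger pad.
Only numpy, scipy, OpenCV 4.12 (cv2) and the standard library are available. Lean on these libraries where they do the work, as an engineer would, in place of code of your own. Each camera call takes 0.05 s, during which the arm holds its last target. There are 200 camera calls.

## Task

A lamp head has been left lying across the dimmer desk. First set it gently, level and centred, on top of the brass cradle and let go of it; then slide each of the two outer dimmers along its track until it is level with the metal diamond beside that track. Leave the middle dimmer as it is and do not disturb the other things on the table.

Things in the scene. Friction and masses are not known exactly. Their poses are not given: they have to be found in the camera images.
- desk: Fixed olive steel dimmer desk, 220 mm (its x) by 280 mm (its y), flat panel 40 mm above the table. Origin: centre of its underside. Three straight tracks run along its y at desk x = -66 (near_dimmer), 0 (middle_dimmer) and +66 mm (far_dimmer), each 160 mm of travel, from desk y = -80 to +80 mm.
- desk_bar (a point): Middle of the fixed steel carrying bar (8 mm rod along desk x, from -90 to +90 mm) across the desk's +y end, at desk y = +132 mm; its top is 36 mm above the panel.
- near_dimmer (a joint): Position of the near dimmer in m: 0 at the -y end of its track (desk y = -80 mm), 0.16 at the +y end. Its cap is a black block 22 mm wide (desk x), 18 mm long (along the track), its top 17 mm above the panel. It stays where it is left; about 2.5 N moves it.
- far_dimmer (a joint): Position of the far dimmer in m, same scale, cap and resistance as the near one.
- middle_dimmer (a joint): Position of the middle dimmer in m, same scale; its cap is a round black button 20 mm across, top 15 mm above the panel. To be left as it is.
- near_dimmer_top (a point): Centre of the top of the near dimmer's cap (white line across it).
- far_dimmer_top (a point): Centre of the top of the far dimmer's cap (white line across it).
- middle_dimmer_top (a point): 2 mm above the centre of the top of the middle dimmer's cap.
- near_index: Aluminium diamond, 18 mm across its corners and 3 mm thick, fixed on the panel outside the near track at desk x = -92 mm. Origin: centre of its underside; axes parallel to the desk's. The near dimmer's centre must stand level with it along desk y.
- far_index: The same diamond outside the far track, at desk x = +92 mm, for the far dimmer.
- lamp: Loose lamp head: cream enamelled bar 170 mm long (its x), 34 mm wide (its y), 30 mm high, dark end bands, 0.17 to 0.35 kg, balanced at its middle. Origin: centre of its flat underside. At the start it lies on the panel across the three tracks, between the dimmers; either end may point either way on the cradle.
- cradle: Fixed brass stand: round foot 90 mm across, 16 mm post, and a small flat shelf on top, 44 mm long (its x) and 56 mm wide (its y), 80 mm above the table. The lamp head lies along the cradle's x. Along the shelf's two x-running edges stand lips 6 mm high and 5 mm thick, 46 mm apart inside. Origin: centre of its underside.
- cradle_top (a point): Centre of the upper face of the cradle's shelf, 80 mm above the table; axes those of the cradle.
- spare_knob: Bystander: loose black knob, 20 mm across, 16 mm high, on the panel near its -y edge, between the near and middle tracks. Origin at its underside.
- polish: Bystander: bottle 48 mm across, 130 mm high, beyond the cradle. Origin at its underside.
- tin: Bystander: tin 48 mm across, 45 mm high, on the robot's side of the cradle. Origin at its underside.
- kettle: Bystander: copper kettle 136 mm across, 130 mm high with its handle, on the right. Origin at its underside.
- driver: Bystander: screwdriver 170 mm long lying on the left. Origin at its underside.
- mug: Bystander: mug 76 mm across, 85 mm high, on the left. Origin at its underside.
- bulb_carton: Bystander: carton 60 by 60 mm, 90 mm high, on the right. Origin at its underside.
Not all that is in view belongs to the job. Of the things like the lamp, leave any that is blue; of the rest the smaller one is meant.

How it is judged:
On the way, in this order (a step that is already met when the one before it is completed fails the run):
1. the lamp head lies level and centred on the cradle's shelf, let go (horizontal distance between lamp and cradle_top below 0.018 m and z of lamp in the frame of cradle_top between -0.004 and 0.005 m and angle between lamp's own z axis and vertical below 0.12 rad and linear speed of lamp below 0.03 m/s and contact force between lamp and the fingers below 0.1 N), for 0.2 s.
2. both outer dimmers stand level with their diamonds (y of near_dimmer_top in the frame of near_index between -0.005 and 0.005 m and velocity of joint near_dimmer between -0.01 and 0.01 m/s and y of far_dimmer_top in the frame of far_index between -0.005 and 0.005 m and velocity of joint far_dimmer between -0.01 and 0.01 m/s), for 0.2 s.
At the end, for the whole second after the job is handed in: The lamp head lies at rest on the cradle's shelf, between the lips, its middle within 18 mm of the shelf's centre and level within 0.12 rad, and the near and far dimmers are at rest, each within 5 mm of its diamond along the track (all of step 1 and all of step 2); the robot touches nothing.
It fails at once if the lamp head is let fall (faster than 0.5 m/s with no finger on it, as from 13 mm), or is banged on to the cradle at over 0.25 m/s ((linear speed of lamp above 0.5 m/s and contact force between lamp and the fingers below 0.05 N) or (linear speed of lamp above 0.25 m/s and contact force between lamp and cradle above 5 N)).
It fails at once if the lamp head is tipped over (angle between lamp's own z axis and vertical above 0.7 rad).
It fails at once if the middle dimmer is moved by more than 8 mm (distance of middle_dimmer_top from where it was at the start of the episode above 0.008 m).
It fails at once if a bystander is disturbed (the spare knob moved by more than 20 mm, or the polish bottle, tin, kettle, screwdriver, mug or carton by more than 30 mm) (distance of spare_knob from where it was at the start of the episode above 0.02 m or distance of any of polish, tin, kettle, driver, mug, bulb_carton from where it was at the start of the episode above 0.03 m).
It also fails if it takes over 64 s, if anything falls off the work surface, if the arm or the gripper's body presses on something with over 40 N, if the wrist force passes 120 N, or if a joint passes its speed limit or range.

## Working session

There is one attempt and no reset: what is moved stays moved. The work goes in short steps, Python scripts to look and compute and a tool call to move; the robot and the scene stay as the last step left them, time stands still between calls to the robot, and variables do not carry over. Pictures are saved under pics/ and viewed, at most 10 in all, crops included, and the job is handed in when it is done.

Besides the shell and the picture viewer there is one more tool, called after "Call:" by a JSON object that holds its "name" and its "arguments". apply_moves: Moves the arm, as the interface text tells. Its arguments: {"type":"object","properties":{"commands":{"type":"array"},"grip_force":{"type":"number"}},"required":["commands"]}

```bash
mkdir -p pics; cat > h.py <<'E'
import numpy as np, cv2, pickle
def ray(c,u,v):
    K=c["mtx"];R=np.array(c["R"]);t=np.array(c["t"])
    d=R.T@(np.linalg.inv(K)@np.array([u,v,1.])); o=-R.T@t
    return o,d/np.linalg.norm(d)
def onz(c,u,v,z):
    o,d=ray(c,u,v); return o+d*(z-o[2])/d[2]
def proj(c,X):
    p=np.array(c["R"])@np.array(X)+c["t"]; q=np.array(c["mtx"])@p; return q[:2]/q[2]
E
python3 - <<'E'
from bench import get_obs,cams
import cv2,pickle,numpy as np
d={}
for n in("top","scene"):
    c=cams.read_camera(n); d[n]=c
    print(n,c["mtx"].tolist(),np.round(c["R"],4).tolist(),np.round(c["t"],4).tolist())
    cv2.imwrite(f"pics/{n}0.png",cv2.resize(c["image"][:,:,::-1],(800,600),interpolation=cv2.INTER_CUBIC))
pickle.dump(d,open("c0.pkl","wb"))
o=get_obs();print(o["time"],o["position"],np.round(o["tcp_rot"],3).tolist(),o["gripper_width"])
E
```

```text
top [[511.0583745087049, 0.0, 272.87911787216177], [0.0, 511.0583745087049, 203.18242870091444], [0.0, 0.0, 1.0]] [[-0.0071, -0.9999, -0.0115], [-0.9821, 0.0091, -0.1883], [0.1883, 0.0099, -0.9821]] [0.0183, 0.4432, 1.4787]
scene [[452.3008203965006, 0.0, 282.10575052947604], [0.0, 452.3008203965006, 208.49702329409365], [0.0, 0.0, 1.0]] [[-0.315, 0.9491, -0.006], [0.7429, 0.2426, -0.6239], [-0.5907, -0.201, -0.7815]] [0.1437, -0.2782, 1.5354]
0.1 [ 0.12684893 -0.53494191  0.20495612] [[0.973, 0.231, -0.0], [0.231, -0.973, 0.001], [0.0, -0.001, -1.0]] 0.0939264646415207
```

View pics/top0.png

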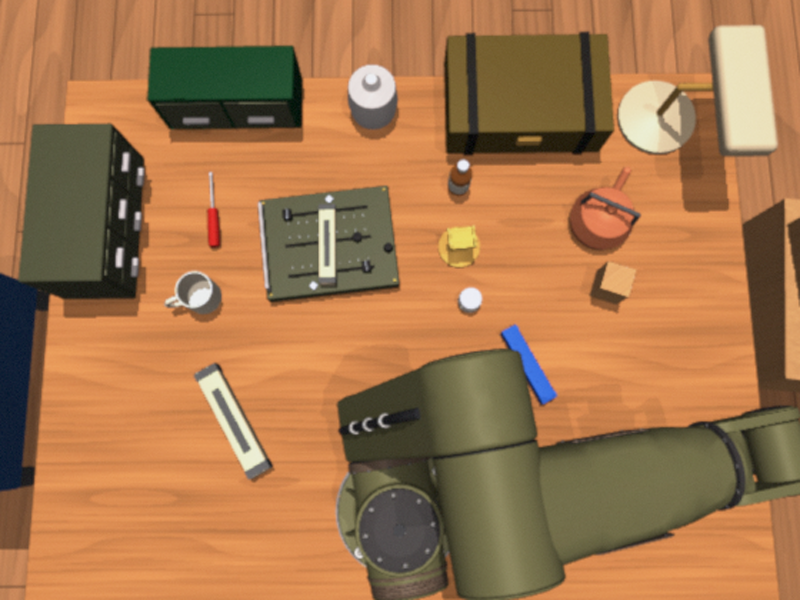

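View pics/scene0.png

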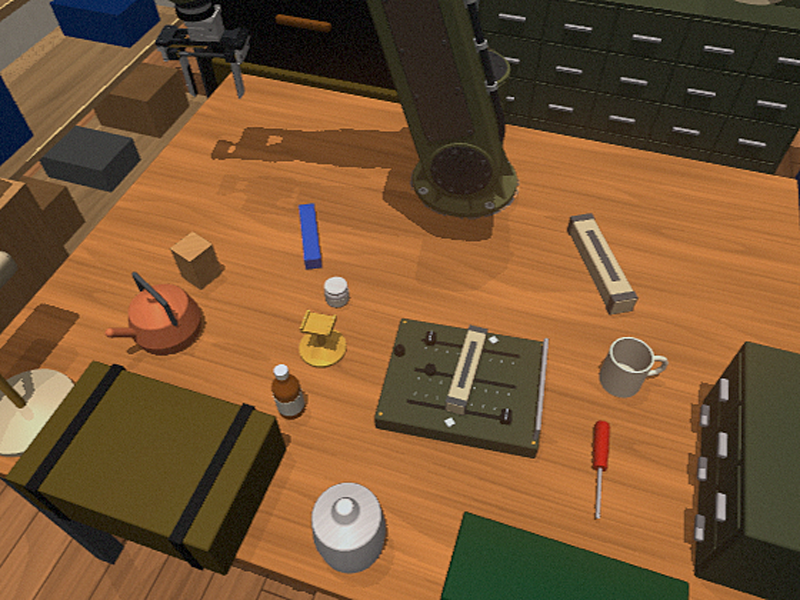

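The things that could be taken for the lamp, with pixels in the 800x600 top view:
- The cream bar across the desk, at (327,245). It is the smaller cream one.
- A larger cream bar on the left table, at (233,420).
- A blue bar, at (528,364).

I choose the cream bar on the desk. Next I take a close crop and measure.

```bash
python3 - <<'E'
from h import *
d=pickle.load(open("c0.pkl","rb"))
im=d["top"]["image"];c=d["top"]
crop=im[120:220,175:345]
cv2.imwrite("pics/crop1.png",cv2.resize(crop[:,:,::-1],(800,470),interpolation=cv2.INTER_CUBIC))
def comps(cam,mask,box,z,amin=4,name=""):
    u0,v0,u1,v1=box; m=np.zeros_like(mask,np.uint8); m[v0:v1,u0:u1]=mask[v0:v1,u0:u1]
    n,l,s,ce=cv2.connectedComponentsWithStats(m)
    for i in range(1,n):
        if s[i,4]>=amin:
            r=cv2.minAreaRect(np.argwhere(l==i)[:,::-1].astype(np.float32))
            print(name,np.round(ce[i],1),s[i].tolist(),np.round(onz(cam,*ce[i],z),4)[:2],[np.round(onz(cam,*p,z)[:2],3).tolist() for p in cv2.boxPoints(r)] if s[i,4]>60 else "")
for n,box in(("top",(175,120,345,220)),("scene",(260,220,390,325))):
    c=d[n];im=c["image"].astype(int);hsv=cv2.cvtColor(c["image"],cv2.COLOR_RGB2HSV)
    R,G,B=im[...,0],im[...,1],im[...,2]
    comps(c,(R>185)&(G>170)&(B>110)&(R-B>20),box,0.07,4,n+" cream")
    comps(c,(R>165)&(B>165)&(abs(R-B)<25),box,0.043,4,n+" white")
    comps(c,(hsv[...,2]<38),box,0.057,5,n+" black")
    b2=(300,150,345,195) if n=="top" else (200,210,250,260)
    comps(c,(hsv[...,0]>20)&(hsv[...,0]<33)&(hsv[...,1]>140)&(R>150),b2,0.08,4,n+" brass")
E
```

```text
top cream [181.  144.5] [181, 142, 1, 6, 6] [0.6193 0.2881] 
top cream [227.9 170. ] [223, 147, 11, 47, 386] [0.5391 0.147 ] [[0.61, 0.162], [0.61, 0.132], [0.469, 0.131], [0.47, 0.161]]
top cream [182.  157.5] [182, 155, 1, 6, 6] [0.579  0.2841] 
top cream [183. 169.] [183, 167, 1, 5, 5] [0.5436 0.2802] 
top cream [184. 181.] [184, 179, 1, 5, 5] [0.5071 0.2762] 
top cream [185.  192.5] [185, 190, 1, 6, 6] [0.4723 0.2724] 
top cream [331.  201.4] [327, 201, 9, 3, 9] [ 0.4416 -0.1552] 
top cream [323.5 203.5] [322, 202, 4, 4, 4] [ 0.4357 -0.1332] 
top cream [336.7 207.5] [336, 205, 2, 6, 6] [ 0.4235 -0.1712] 
top white [229.8 138.8] [228, 137, 5, 5, 19] [0.6442 0.1446] 
top white [184. 171.] [181, 142, 7, 59, 80] [0.5445 0.2822] [[0.636, 0.294], [0.636, 0.29], [0.455, 0.27], [0.455, 0.274]]
top white [219.  199.2] [217, 197, 5, 6, 21] [0.4566 0.1754] 
top white [329.2 208.5] [322, 202, 15, 14, 175] [ 0.4256 -0.152 ] [[0.445, -0.131], [0.445, -0.173], [0.406, -0.172], [0.406, -0.13]]
top black [203.2 151.7] [202, 150, 3, 4, 6] [0.6003 0.2232] 
top black [271.8 174.8] [270, 174, 4, 2, 5
[... 363 characters left out ...]
, [0.467, 0.128], [0.469, 0.16], [0.612, 0.162]]
scene white [344.7 237.4] [342, 236, 6, 4, 18] [0.4564 0.175 ] 
scene white [379.  270.2] [376, 237, 7, 64, 77] [0.5276 0.2799] [[0.611, 0.288], [0.425, 0.266], [0.424, 0.27], [0.611, 0.291]]
scene white [314.3 294.9] [311, 293, 7, 5, 24] [0.6442 0.1446] 
scene brass [214.5 219.4] [213, 217, 4, 6, 8] [ 0.533  -0.1615] 
scene brass [212.  225.8] [211, 224, 3, 4, 5] [ 0.5543 -0.1592] 
scene brass [219.8 224.2] [218, 224, 4, 2, 5] [ 0.5432 -0.142 ] 
scene brass [221.8 228.2] [221, 228, 3, 2, 4] [ 0.5537 -0.132 ] 
scene brass [223.9 252. ] [215, 244, 18, 12, 79] [ 0.6195 -0.0982] [[0.624, -0.123], [0.595, -0.102], [0.619, -0.077], [0.647, -0.098]]
```

View pics/crop1.png

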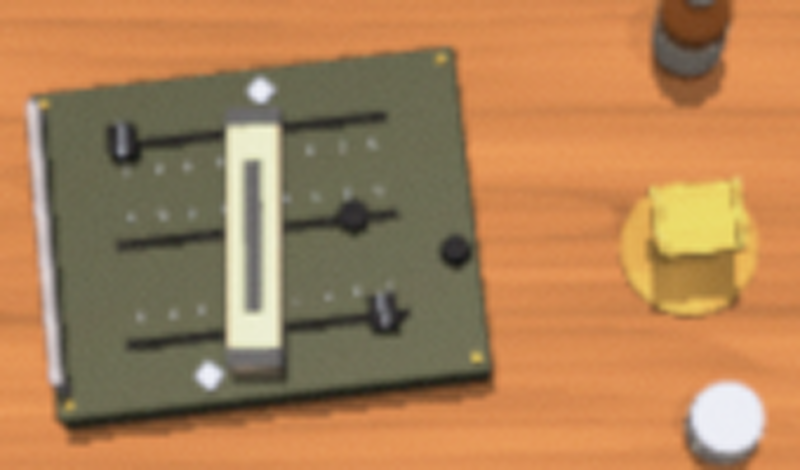

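The crop confirms the choice: a cream lamp with dark ends lies across the three tracks, with its centre at (253,240). The near cap is at (385,312), the far cap at (122,143), the diamonds at (208,375) and (260,90), and the brass shelf at (697,218). Now I'll move over the lamp.

Call:
{"name": "apply_moves", "arguments": {"commands": [{"travel": [0, 0, -20], "turn": [0, 0, 0.105], "jaw": -0.28}, {"travel": [0, 0, -20], "turn": [0, 0, 0.105], "jaw": -0.28}, {"travel": [27, -42, 0], "turn": [0, 0, 0], "jaw": -0.28}, {"travel": [27, -42, 0], "turn": [0, 0, 0], "jaw": -0.28}, {"travel": [27, -42, 0], "turn": [0, 0, 0], "jaw": -0.28}, {"travel": [27, -42, 0], "turn": [0, 0, 0], "jaw": -0.28}, {"travel": [27, -42, 0], "turn": [0, 0, 0], "jaw": -0.28}, {"travel": [27, -42, 0], "turn": [0, 0, 0], "jaw": -0.28}, {"travel": [27, -42, 0], "turn": [0, 0, 0], "jaw": -0.28}, {"travel": [27, -42, 0], "turn": [0, 0, 0], "jaw": -0.28}, {"travel": [27, -42, 0], "turn": [0, 0, 0], "jaw": -0.28}, {"travel": [27, -42, 0], "turn": [0, 0, 0], "jaw": -0.28}, {"travel": [27, -42, 0], "turn": [0, 0, 0], "jaw": -0.28}, {"travel": [27, -42, 0], "turn": [0, 0, 0], "jaw": -0.28}, {"travel": [27, -42, 0], "turn": [0, 0, 0], "jaw": -0.28}, {"travel": [27, -42, 0], "turn": [0, 0, 0], "jaw": -0.28}, {"travel": [27, -42, 0], "turn": [0, 0, 0], "jaw": -0.28}, {"travel": [27, -42, 0], "turn": [0, 0, 0], "jaw": -0.28}, {"travel": [0, 0, 0], "turn": [0, 0, 0], "jaw": -0.28}, {"travel": [0, 0, 0], "turn": [0, 0, 0], "jaw": -0.28}], "grip_force": 15}}

```text
time: 2.1
position: [0.5432, 0.147, 0.2444]
tcp_rot: [[1.0, 0.024, -0.002], [0.024, -1.0, -0.0], [-0.002, 0.0, -1.0]]
contact_force: [-0.7, -0.4, 0.1]
gripper_width: 0.0602
grasp_force: 0.0
```

```bash
python3 - <<'E'
from bench import get_obs,cams
from h import *
c=cams.read_camera("wrist");pickle.dump(c,open("w1.pkl","wb"))
print(c["mtx"],np.round(c["R"],3),c["t"])
cv2.imwrite("pics/w1.png",cv2.resize(c["image"][:,:,::-1],(800,600),interpolation=cv2.INTER_CUBIC))
o=get_obs();print(o["time"],o["position"],np.round(o["tcp_rot"],3).tolist(),o["gripper_width"],o["contact_force"])
d=pickle.load(open("c0.pkl","rb"));t=d["top"]
for n,u,v,z in(("nearcap",256.8,186.3,.057),("farcap",200.9,150.4,.057),("mid",250,166,.055),("knob",271.8,173,.056),("polishbase",321,134,0.0)):print(n,onz(t,u,v,z))
E
```

```text
[[325.1922621    0.         279.20632074]
 [  0.         325.1922621  210.52911709]
 [  0.           0.           1.        ]] [[ 0.025 -1.     0.001]
 [-0.971 -0.024  0.24 ]
 [-0.24  -0.007 -0.971]] [0.13378333 0.49567556 0.55998494]
2.15 [0.54311156 0.14619469 0.24501922] [[1.0, 0.023, -0.001], [0.023, -1.0, -0.0], [-0.001, 0.0, -1.0]] 0.060184175923592376 [-0.35754547  0.04434336 -0.69511651]
nearcap [0.49190651 0.06189046 0.057     ]
farcap [0.60429783 0.23014484 0.057     ]
mid [0.55483125 0.08226971 0.055     ]
knob [0.53234592 0.01713571 0.056     ]
polishbase [ 0.67104984 -0.13743363  0.        ]
```

View pics/w1.png

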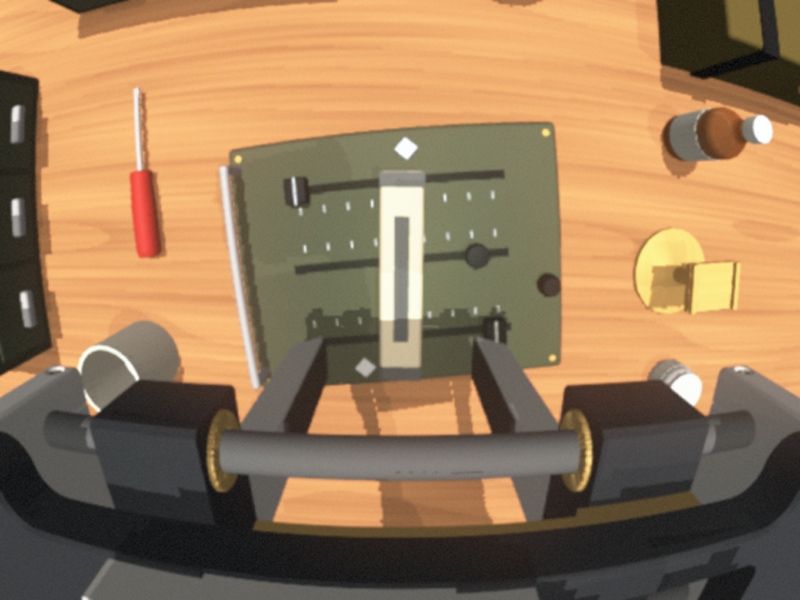

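The wrist view shows the lamp centred at (401,275), the diamonds at (405,148) and (365,368), the far cap at (296,191), the near cap at (494,328) and the shelf at (712,287). Next I'll measure with fisheye rays.

```bash
cat >> h.py <<'E'
def fray(c,u,v):
    K=c["mtx"];R=np.array(c["R"]);t=np.array(c["t"])
    a=(u-K[0,2])/K[0,0];b=(v-K[1,2])/K[1,1];r=np.hypot(a,b)+1e-12
    d=R.T@np.array([np.sin(r)*a/r,np.sin(r)*b/r,np.cos(r)]);return -R.T@t,d
def fonz(c,u,v,z):
    o,d=fray(c,u,v);return o+d*(z-o[2])/d[2]
def blobs(c,mask,box,z,amin,name,f=fonz):
    u0,v0,u1,v1=box;m=np.zeros(mask.shape,np.uint8);m[v0:v1,u0:u1]=mask[v0:v1,u0:u1]
    n,l,s,ce=cv2.connectedComponentsWithStats(m)
    for i in range(1,n):
        if s[i,4]>=amin:
            P=np.array([f(c,x,y,z)[:2] for y,x in np.argwhere(l==i)])
            (cx,cy),wh,an=cv2.minAreaRect((P*1000).astype(np.float32))
            print(name,np.round(ce[i],1),s[i,4],"mean",np.round(P.mean(0)*1000,1),"rect",np.round([cx,cy,*wh,an],1))
E
python3 - <<'E'
from h import *
c=pickle.load(open("w1.pkl","rb"));im=c["image"].astype(int);R,G,B=im[...,0],im[...,1],im[...,2]
h=cv2.cvtColor(c["image"],cv2.COLOR_RGB2HSV)
blobs(c,(R>150)&(G>140)&(R-B>20)&(R-G<30),(250,100,310,270),.07,60,"cream")
blobs(c,(R>135)&(abs(R-B)<30),(270,90,295,112),.043,8,"far idx")
blobs(c,(R>105)&(abs(R-B)<30),(245,245,265,268),.043,8,"near idx")
blobs(c,(h[...,2]<50)|((abs(R-B)<15)&(R<90)),(195,118,222,150),.057,20,"farcap")
blobs(c,(R>100)&(abs(R-B)<30),(150,110,190,275),.074,20,"bar")
blobs(c,(h[...,0]>20)&(h[...,0]<33)&(h[...,1]>110)&(R>190),(475,175,525,225),.08,20,"shelf")
d=pickle.load(open("c0.pkl","rb"))
cv2.imwrite("pics/sh.png",np.hstack([cv2.resize(c["image"][155:225,440:525,::-1],(400,330),interpolation=cv2.INTER_CUBIC),cv2.resize(d["scene"]["image"][210:260,200:250,::-1],(400,330),interpolation=cv2.INTER_CUBIC)]))
E
```

```text
cream [280.7 192.8] 2405 mean [543.6 145.7] rect [541.8 145.6 144.8  35.1   1. ]
far idx [283.8 103.3] 201 mean [645.7 144.6] rect [645.5 144.7  16.8  17.1  55.2]
near idx [255.4 256.9] 127 mean [456.7 175.3] rect [456.7 175.4  14.7  15.2  50.1]
farcap [210.6 135.3] 56 mean [607.3 227. ] rect [609.  227.4  17.9   6.   10. ]
farcap [202.8 137.3] 21 mean [605.1 236.2] rect [606.4 236.8  11.6   3.2   7.6]
bar [167.3 193.5] 935 mean [540.7 276. ] rect [536.9 271.3 189.9  17.5   6.3]
bar [186.2 161.1] 95 mean [579.3 251.3] rect [578.2 253.4  10.6  24.6  89.2]
bar [186.8 178.9] 43 mean [559.2 251. ] rect [559.7 252.    7.1  12.7  88.5]
shelf [482.9 178.9] 149 mean [ 573.2 -103.2] rect [ 573.2 -104.3   11.2   27.9    6.5]
shelf [498.1 200.3] 862 mean [ 547.3 -133.8] rect [ 546.6 -134.6   44.5   46.4    6.1]
shelf [515.5 199.8] 73 mean [ 549.1 -165.6] rect [ 548.7 -165.6   43.5    4.4    5.9]
```

View pics/sh.png

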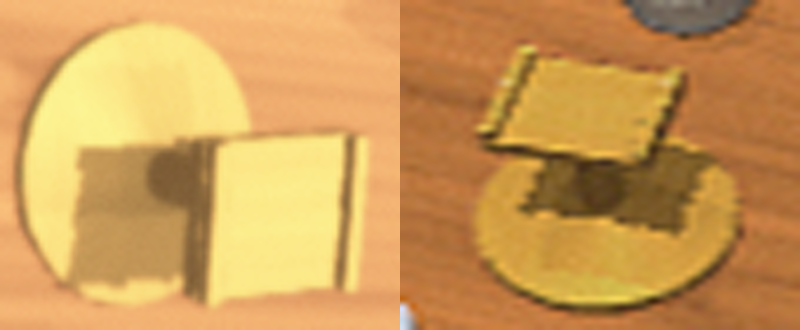

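The shelf centre comes out at about (0.5466,-0.1347) with yaw 0.106. The crop shows the shelf face between its two lips. The lamp centre is at (0.542,0.146) with yaw 0.017, so I'll descend and grip.

Call:
{"name": "apply_moves", "arguments": {"commands": [{"travel": [-1, 0.5, 44], "turn": [0, 0, 0], "jaw": -0.28}, {"travel": [0, 0, 44], "turn": [0, 0, 0], "jaw": -0.28}, {"travel": [0, 0, 44], "turn": [0, 0, 0], "jaw": -0.28}, {"travel": [0, 0, 30], "turn": [0, 0, 0], "jaw": -0.28}, {"travel": [0, 0, 18], "turn": [0, 0, 0], "jaw": -0.28}, {"travel": [0, 0, 14], "turn": [0, 0, 0], "jaw": -0.28}, {"travel": [0, 0, 0], "turn": [0, 0, 0], "jaw": -0.28}, {"travel": [0, 0, 0], "turn": [0, 0, 0], "jaw": 0.2}, {"travel": [0, 0, 0], "turn": [0, 0, 0], "jaw": 0.5}, {"travel": [0, 0, 0], "turn": [0, 0, 0], "jaw": 1}, {"travel": [0, 0, 0], "turn": [0, 0, 0], "jaw": 1}, {"travel": [0, 0, 0], "turn": [0, 0, 0], "jaw": 1}, {"travel": [0, 0, 0], "turn": [0, 0, 0], "jaw": 1}], "grip_force": 20}}

```text
time: 3.45
position: [0.5428, 0.146, 0.0522]
tcp_rot: [[1.0, 0.023, 0.001], [0.023, -1.0, 0.0], [0.001, -0.0, -1.0]]
contact_force: [-1.4, -1.4, 5.5]
gripper_width: 0.034
grasp_force: 20.0
```

Call:
{"name": "apply_moves", "arguments": {"commands": [{"travel": [0, 0, -5], "turn": [0, 0, 0], "jaw": 1}, {"travel": [0, 0, -15], "turn": [0, 0, 0], "jaw": 1}, {"travel": [0, 0, -30], "turn": [0, 0, 0], "jaw": 1}, {"travel": [0, 0, -30], "turn": [0, 0, 0], "jaw": 1}, {"travel": [0, 0, -30], "turn": [0, 0, 0], "jaw": 1}, {"travel": [0, 0, -20], "turn": [0, 0, -0.043], "jaw": 1}, {"travel": [0, 0, 0], "turn": [0, 0, -0.04], "jaw": 1}, {"travel": [-2.5, 10, 0], "turn": [0, 0, 0], "jaw": 1}, {"travel": [-2.5, 25, 0], "turn": [0, 0, 0], "jaw": 1}, {"travel": [-2.5, 35, 0], "turn": [0, 0, 0], "jaw": 1}, {"travel": [-2.5, 40, 0], "turn": [0, 0, 0], "jaw": 1}, {"travel": [-2.5, 40, 0], "turn": [0, 0, 0], "jaw": 1}, {"travel": [-2.5, 40, 0], "turn": [0, 0, 0], "jaw": 1}, {"travel": [-2.5, 35, 0], "turn": [0, 0, 0], "jaw": 1}, {"travel": [-2.5, 25, 0], "turn": [0, 0, 0], "jaw": 1}, {"travel": [-2.5, 20, 0], "turn": [0, 0, 0], "jaw": 1}, {"travel": [-2.5, 10, 0], "turn": [0, 0, 0], "jaw": 1}, {"travel": [0, 0, 0], "turn": [0, 0, 0], "jaw": 1}, {"travel": [0, 0, 0], "turn": [0, 0, 0], "jaw": 1}]}}

```text
time: 5.35
position: [0.547, -0.1346, 0.1814]
tcp_rot: [[0.994, 0.105, -0.0], [0.105, -0.994, 0.0], [-0.0, -0.0, -1.0]]
contact_force: [1.0, 0.8, -2.1]
gripper_width: 0.0339
grasp_force: 20.0
```

```bash
python3 - <<'E'
from bench import get_obs,cams
from h import *
c=cams.read_camera("wrist");pickle.dump(c,open("w2.pkl","wb"));s=cams.read_camera("scene");t=cams.read_camera("top");pickle.dump((s,t),open("c2.pkl","wb"))
cv2.imwrite("pics/w2.png",np.hstack([cv2.resize(c["image"][:,:,::-1],(400,300)),cv2.resize(s["image"][160:270,170:320,::-1],(400,300),interpolation=cv2.INTER_CUBIC)]))
o=get_obs();print(o["time"],o["position"],np.round(o["tcp_rot"],3).tolist(),o["gripper_width"],o["contact_force"],o["moment"])
E
```

```text
5.5 [ 0.54720514 -0.13417648  0.18149732] [[0.994, 0.107, -0.0], [0.107, -0.994, 0.0], [-0.0, -0.0, -1.0]] 0.03382085510629958 [-0.07621972  0.45216867 -1.87855554] [-0.00912216  0.01053514  0.02808893]
```

View pics/w2.png

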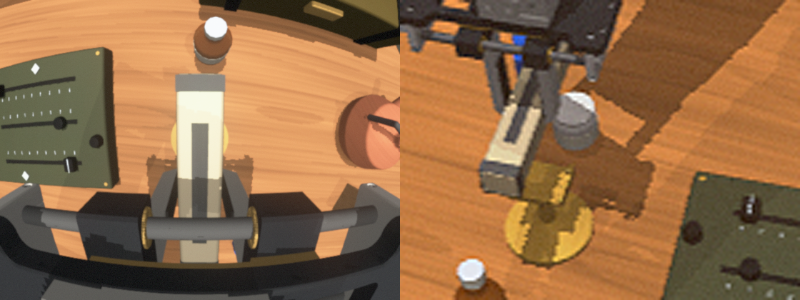

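The lamp is held level over the shelf, visible at (200,170) left and (515,140) right. Now I'll lower it slowly.

Call:
{"name": "apply_moves", "arguments": {"commands": [{"travel": [0, 0, 15], "turn": [0, 0, 0], "jaw": 1}, {"travel": [0, 0, 20], "turn": [0, 0, 0], "jaw": 1}, {"travel": [0, 0, 18], "turn": [0, 0, 0], "jaw": 1}, {"travel": [0, 0, 12], "turn": [0, 0, 0], "jaw": 1}, {"travel": [0, 0, 8], "turn": [0, 0, 0], "jaw": 1}, {"travel": [0, 0, 5], "turn": [0, 0, 0], "jaw": 1}, {"travel": [0, 0, 4], "turn": [0, 0, 0], "jaw": 1}, {"travel": [0, 0, 3], "turn": [0, 0, 0], "jaw": 1}, {"travel": [0, 0, 2], "turn": [0, 0, 0], "jaw": 1}, {"travel": [0, 0, 0], "turn": [0, 0, 0], "jaw": 1}, {"travel": [0, 0, 0], "turn": [0, 0, 0], "jaw": 1}]}}

```text
time: 6.6
position: [0.5473, -0.1351, 0.0947]
tcp_rot: [[0.994, 0.106, 0.0], [0.106, -0.994, -0.0], [0.0, 0.0, -1.0]]
contact_force: [-0.3, -0.5, -3.4]
gripper_width: 0.0334
grasp_force: 20.0
```

Not in contact yet. I'll continue in 1 mm steps.

Call:
{"name": "apply_moves", "arguments": {"commands": [{"travel": [0, 0, 1], "turn": [0, 0, 0], "jaw": 1}, {"travel": [0, 0, 1], "turn": [0, 0, 0], "jaw": 1}, {"travel": [0, 0, 0], "turn": [0, 0, 0], "jaw": 1}, {"travel": [0, 0, 0], "turn": [0, 0, 0], "jaw": 1}]}}

```text
time: 7.0
position: [0.5471, -0.1351, 0.0924]
tcp_rot: [[0.994, 0.106, -0.0], [0.106, -0.994, 0.0], [-0.0, -0.0, -1.0]]
contact_force: [-0.1, 0.7, -2.2]
gripper_width: 0.0339
grasp_force: 20.0
```

```bash
python3 - <<'E'
from bench import get_obs,cams
from h import *
s=cams.read_camera("scene");o=get_obs();print(o["time"],o["position"],o["contact_force"],o["moment"])
cv2.imwrite("pics/s3.png",cv2.resize(s["image"][180:270,180:300,::-1],(800,600),interpolation=cv2.INTER_CUBIC))
E
```

```text
7.05 [ 0.54717633 -0.13509924  0.09247857] [ 0.04402327 -1.167114   -2.27911938] [ 0.0259754  -0.00292763 -0.00339478]
```

View pics/s3.png

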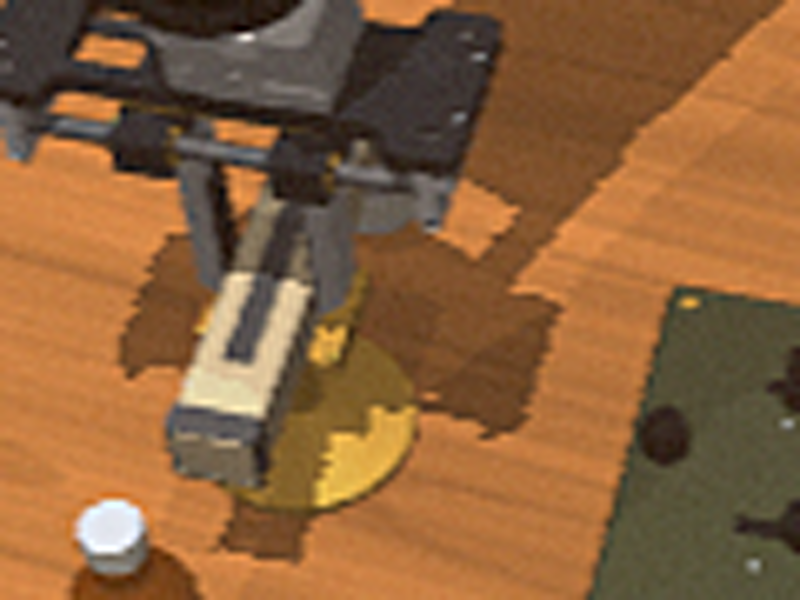

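The lamp (245,370) hangs just over the shelf at (335,330). Its weight is still on the gripper, so I'll lower it further.

Call:
{"name": "apply_moves", "arguments": {"commands": [{"travel": [0, 0, 0.7], "turn": [0, 0, 0], "jaw": 1}, {"travel": [0, 0, 0.7], "turn": [0, 0, 0], "jaw": 1}, {"travel": [0, 0, 0], "turn": [0, 0, 0], "jaw": 1}]}}

```text
time: 7.35
position: [0.5473, -0.1351, 0.0922]
tcp_rot: [[0.994, 0.106, 0.001], [0.106, -0.994, -0.0], [0.001, 0.0, -1.0]]
contact_force: [-5.8, 1.4, 9.9]
gripper_width: 0.0339
grasp_force: 20.0
```

Contact. I'll ease off, open a little and retreat up.

Call:
{"name": "apply_moves", "arguments": {"commands": [{"travel": [0, 0, -0.5], "turn": [0, 0, 0], "jaw": 1}, {"travel": [0, 0, 0], "turn": [0, 0, 0], "jaw": 0.1}, {"travel": [0, 0, 0], "turn": [0, 0, 0], "jaw": -0.1}, {"travel": [0, 0, 0], "turn": [0, 0, 0], "jaw": -0.1}, {"travel": [0, 0, 0], "turn": [0, 0, 0], "jaw": -0.1}, {"travel": [0, 0, -10], "turn": [0, 0, 0], "jaw": -0.1}, {"travel": [0, 0, -30], "turn": [0, 0, 0], "jaw": -0.1}, {"travel": [0, 0, -40], "turn": [0, 0, 0], "jaw": -0.1}, {"travel": [0, 0, -40], "turn": [0, 0, 0], "jaw": -0.1}, {"travel": [0, 0, 0], "turn": [0, 0, 0], "jaw": -0.1}, {"travel": [0, 0, 0], "turn": [0, 0, 0], "jaw": -0.1}], "grip_force": 20}}

```text
time: 8.45
position: [0.5473, -0.1351, 0.2126]
tcp_rot: [[0.994, 0.106, 0.002], [0.106, -0.994, -0.001], [0.002, 0.001, -1.0]]
contact_force: [-0.3, 0.7, -0.8]
gripper_width: 0.0519
grasp_force: 0.0
```

```bash
python3 - <<'E'
from bench import get_obs,cams
from h import *
c=cams.read_camera("wrist");im=c["image"].astype(int);R,G,B=im[...,0],im[...,1],im[...,2]
blobs(c,(R>130)&(G>120)&(R-B>15)&(R-G<30),(235,80,330,290),.11,100,"cream")
o=get_obs();print(o["time"],o["position"],o["contact_force"],o["gripper_width"])
cv2.imwrite("pics/w4.png",cv2.resize(c["image"][:,:,::-1],(800,600)))
E
```

```text
cream [278.6 197.1] 6367 mean [ 557.6 -133.2] rect [ 551.6 -131.8  156.7   56.2    6. ]
cream [307.  177.2] 233 mean [ 579.2 -156. ] rect [ 577.  -156.4   35.4    9.6   31.1]
8.5 [ 0.54690002 -0.13498779  0.21129467] [ 0.57930174 -0.23425568 -0.51752192] 0.05160810326434321
```

View pics/w4.png

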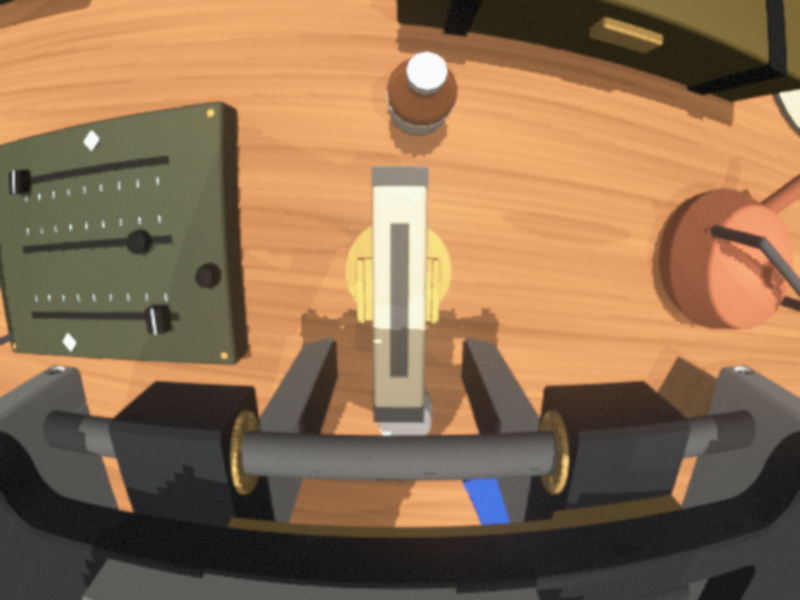

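The lamp lies level between the lips at (400,290), let go. Next I'll straddle the near cap along its track with the fingers.

Call:
{"name": "apply_moves", "arguments": {"commands": [{"travel": [-5.2, -33.6, 0], "turn": [0, 0, 0], "jaw": -0.1}, {"travel": [-5.2, -33.6, 0], "turn": [0, 0, 0], "jaw": -0.1}, {"travel": [-5.2, -33.6, 0], "turn": [0, 0, 0], "jaw": -0.1}, {"travel": [-5.2, -33.6, 0], "turn": [0, 0, 0], "jaw": -0.1}, {"travel": [-5.2, -33.6, 0], "turn": [0, 0, 0], "jaw": -0.1}, {"travel": [-5.2, -33.4, 0], "turn": [0, 0, 0], "jaw": -0.1}, {"travel": [0, 0, 30], "turn": [0, 0, 0], "jaw": -0.1}, {"travel": [0, 0, 30], "turn": [0, 0, 0], "jaw": -0.1}, {"travel": [0, 0, 0], "turn": [0, 0, 0], "jaw": -0.1}, {"travel": [0, 0, 0], "turn": [0, 0, 0], "jaw": -0.1}]}}

```text
time: 9.5
position: [0.4947, 0.0618, 0.1515]
tcp_rot: [[0.994, 0.105, -0.002], [0.105, -0.994, -0.0], [-0.002, -0.0, -1.0]]
contact_force: [0.4, 0.4, 0.3]
gripper_width: 0.0513
grasp_force: 0.0
```

```bash
python3 - <<'E'
from bench import get_obs,cams
from h import *
c=cams.read_camera("wrist");pickle.dump(c,open("w5.pkl","wb"))
o=get_obs();print(o["time"],o["position"],o["gripper_width"])
cv2.imwrite("pics/w5.png",cv2.resize(c["image"][:,:,::-1],(800,600)))
E
```

```text
9.55 [0.49522755 0.06176837 0.15239078] 0.05193402971994972
```

View pics/w5.png

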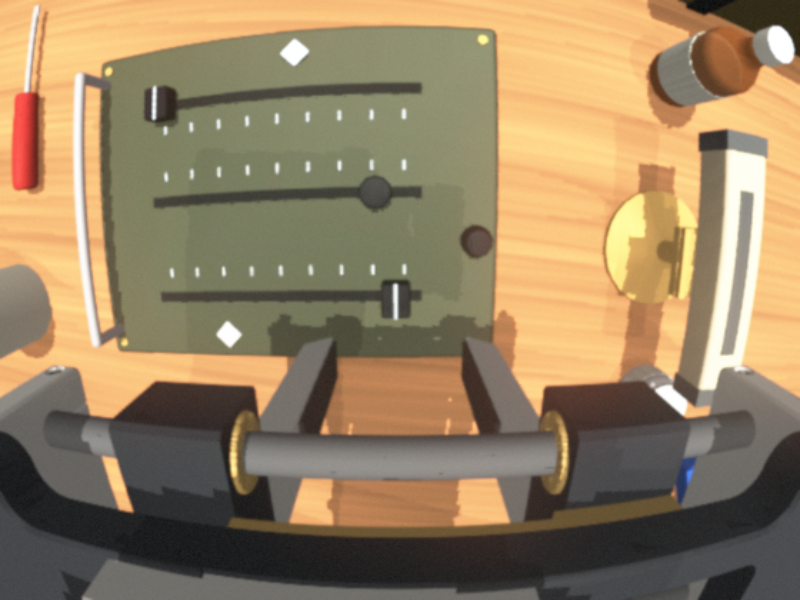

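This view shows the near cap line at (395,300), the far cap line at (155,103), the near diamond at (229,334) and the far diamond at (295,52). I'll compute their positions.

```bash
python3 - <<'E'
from h import *
c=pickle.load(open("w5.pkl","rb"));im=c["image"].astype(int);R,G,B=im[...,0],im[...,1],im[...,2]
w=(R>130)&(abs(R-B)<45)
blobs(c,w,(145,220,175,246),.043,20,"near idx");blobs(c,w,(190,22,222,50),.043,20,"far idx")
w=(R>95)
blobs(c,w,(268,193,286,224),.057,5,"near line");blobs(c,w,(103,58,118,86),.057,5,"far line")
for n,u,v in(("n-",421,296),("n+",162,296),("f-",421,88),("f+",158,105),("m-",421,192),("m+",155,203)):print(n,np.round(fonz(c,u*.7,v*.7,.04)*1000,1))
E
```

```text
near idx [159.7 233.6] 240 mean [456.7 175.7] rect [456.8 175.8  16.   16.8  51.6]
far idx [205.6  35.7] 866 mean [646.3 145. ] rect [646.1 145.3  28.1  29.1   7. ]
near line [276.7 193.9] 49 mean [510.  66.] rect [509.9  66.2   1.8  14.6   6.1]
near line [276.3 211.7] 132 mean [494.2  64.7] rect [495.3  64.7  22.4  15.    6.1]
far line [108.   67.8] 136 mean [613.4 233.2] rect [610.4 232.9  16.1  24.9  87.1]
n- [496.1  48.   40. ]
n+ [477.1 228.9  40. ]
f- [628.3  62.6  40. ]
f+ [610.5 239.4  40. ]
m- [562.3  55.6  40. ]
m+ [542.4 235.6  40. ]
```

Call:
{"name": "apply_moves", "arguments": {"commands": [{"travel": [0, -3, 30], "turn": [0, 0, 0], "jaw": -0.1}, {"travel": [0, 0, 30], "turn": [0, 0, 0], "jaw": -0.1}, {"travel": [0, 0, 25], "turn": [0, 0, 0], "jaw": -0.1}, {"travel": [0, 0, 12], "turn": [0, 0, 0], "jaw": -0.1}, {"travel": [0, 0, 9], "turn": [0, 0, 0], "jaw": -0.1}, {"travel": [0, 0, 0], "turn": [0, 0, 0], "jaw": -0.1}, {"travel": [0, 0, 0], "turn": [0, 0, 0], "jaw": 0.3}, {"travel": [0, 0, 0], "turn": [0, 0, 0], "jaw": 0.5}, {"travel": [0, 0, 0], "turn": [0, 0, 0], "jaw": 1}, {"travel": [0, 0, 0], "turn": [0, 0, 0], "jaw": 1}, {"travel": [0, 0, 0], "turn": [0, 0, 0], "jaw": 1}, {"travel": [0, 0, 0], "turn": [0, 0, 0], "jaw": 1}], "grip_force": 8}}

```text
time: 10.75
position: [0.4947, 0.0648, 0.0458]
tcp_rot: [[0.994, 0.106, 0.0], [0.106, -0.994, -0.0], [0.0, 0.0, -1.0]]
contact_force: [-0.9, -0.7, 3.6]
gripper_width: 0.0178
grasp_force: 8.0
```

Call:
{"name": "apply_moves", "arguments": {"commands": [{"travel": [0, -6, 0], "turn": [0, 0, 0], "jaw": 1}, {"travel": [0, -15, 0], "turn": [0, 0, 0], "jaw": 1}, {"travel": [0, -20, 0], "turn": [0, 0, 0], "jaw": 1}, {"travel": [0, -20, 0], "turn": [0, 0, 0], "jaw": 1}, {"travel": [0, -20, 0], "turn": [0, 0, 0], "jaw": 1}, {"travel": [0, -15, 0], "turn": [0, 0, 0], "jaw": 1}, {"travel": [0, -10, 0], "turn": [0, 0, 0], "jaw": 1}, {"travel": [0, -6, 0], "turn": [0, 0, 0], "jaw": 1}, {"travel": [0, -2, 0], "turn": [0, 0, 0], "jaw": 1}, {"travel": [0, 0, 0], "turn": [0, 0, 0], "jaw": 1}, {"travel": [0, 0, 0], "turn": [0, 0, 0], "jaw": 1}, {"travel": [0, 0, 0], "turn": [0, 0, 0], "jaw": 1}]}}

```text
time: 11.95
position: [0.4822, 0.1791, 0.0458]
tcp_rot: [[0.994, 0.106, -0.0], [0.106, -0.994, 0.001], [-0.0, -0.001, -1.0]]
contact_force: [-2.7, 1.9, 7.0]
gripper_width: 0.0179
grasp_force: 8.0
```

Call:
{"name": "apply_moves", "arguments": {"commands": [{"travel": [0, 0, 0], "turn": [0, 0, 0], "jaw": 0.4}, {"travel": [0, 0, 0], "turn": [0, 0, 0], "jaw": 0.15}, {"travel": [0, 0, 0], "turn": [0, 0, 0], "jaw": 0.15}, {"travel": [0, 0, 0], "turn": [0, 0, 0], "jaw": 0.15}, {"travel": [0, 0, -15], "turn": [0, 0, 0], "jaw": 0.15}, {"travel": [0, 0, -30], "turn": [0, 0, 0], "jaw": 0.15}, {"travel": [0, 0, -40], "turn": [0, 0, 0], "jaw": 0.15}, {"travel": [0, 0, -20], "turn": [0, 0, 0], "jaw": 0.15}, {"travel": [0, 0, 0], "turn": [0, 0, 0], "jaw": 0.15}, {"travel": [0, 0, 0], "turn": [0, 0, 0], "jaw": 0.15}]}}

```text
time: 12.95
position: [0.4823, 0.1782, 0.1499]
tcp_rot: [[0.994, 0.106, -0.0], [0.106, -0.994, -0.0], [-0.0, 0.0, -1.0]]
contact_force: [0.1, 0.8, -0.8]
gripper_width: 0.0398
grasp_force: 0.0
```

```bash
python3 - <<'E'
from bench import get_obs,cams
from h import *
c=cams.read_camera("wrist");pickle.dump(c,open("w6.pkl","wb"))
o=get_obs();print(o["time"],o["position"],o["gripper_width"])
im=c["image"].astype(int);R,G,B=im[...,0],im[...,1],im[...,2]
p=[]
def pix(X):
    q=np.array(c["R"])@X+c["t"];th=np.arctan2(np.hypot(q[0],q[1]),q[2]);a=np.arctan2(q[1],q[0]);return np.round(c["mtx"][:2,2]+c["mtx"][0,0]*th*np.array([np.cos(a),np.sin(a)])).astype(int)
for n,X,z,t in(("near idx",(.4567,.1755,.043),.043,130),("far idx",(.6455,.1448,.043),.043,130),("near cap",(.4826,.1784,.057),.057,120),("far cap",(.61,.2325,.057),.057,120)):
    u,v=pix(np.array(X));k=14;print(n,u,v);blobs(c,(R>t)&(abs(R-B)<45),(max(u-k,0),max(v-k,0),u+k,v+k),z,6,n)
E
```

```text
13.0 [0.48199715 0.17806776 0.14927654] 0.03992849802034858
near idx 280 235
near idx [280.9 232.5] 310 mean [459.6 174.6] rect [460.5 174.6  17.9  25.9  79. ]
far idx 336 35
far idx [335.4  34.7] 750 mean [645.8 145.7] rect [645.9 145.5  27.8  24.6   5.3]
near cap 279 212
near cap [265.4 199.7] 7 mean [492.  191.5] rect [491.7 191.4   3.5   0.9   5.5]
near cap [279.5 216.2] 224 mean [478.7 178. ] rect [482.2 179.2  23.2  23.7   6.1]
near cap [291.1 199.9] 12 mean [494.1 169.6] rect [494.  169.7   3.5   1.7   6.6]
far cap 231 58
far cap [227.1  54.8] 322 mean [613.  236.5] rect [610.8 233.9  24.2  23.5   3.4]
```

Call:
{"name": "apply_moves", "arguments": {"commands": [{"travel": [33.3, -10.2, 0], "turn": [0, 0, 0], "jaw": 0.15}, {"travel": [33.3, -10.2, 0], "turn": [0, 0, 0], "jaw": 0.15}, {"travel": [33.3, -10.2, 0], "turn": [0, 0, 0], "jaw": 0.15}, {"travel": [33.3, -10.2, 0], "turn": [0, 0, 0], "jaw": 0.15}, {"travel": [0, 0, 10], "turn": [0, 0, 0], "jaw": 0.15}, {"travel": [0, 0, 30], "turn": [0, 0, 0], "jaw": 0.15}, {"travel": [0, 0, 25], "turn": [0, 0, 0], "jaw": 0.15}, {"travel": [0, 0, 20], "turn": [0, 0, 0], "jaw": 0.15}, {"travel": [0, 0, 12], "turn": [0, 0, 0], "jaw": 0.15}, {"travel": [0, 0, 8], "turn": [0, 0, 0], "jaw": 0.15}, {"travel": [0, 0, 0], "turn": [0, 0, 0], "jaw": 0.15}, {"travel": [0, 0, 0], "turn": [0, 0, 0], "jaw": 0.5}, {"travel": [0, 0, 0], "turn": [0, 0, 0], "jaw": 1}, {"travel": [0, 0, 0], "turn": [0, 0, 0], "jaw": 1}, {"travel": [0, 0, 0], "turn": [0, 0, 0], "jaw": 1}, {"travel": [0, 0, 0], "turn": [0, 0, 0], "jaw": 1}]}}

```text
time: 14.6
position: [0.611, 0.2325, 0.0463]
tcp_rot: [[0.994, 0.105, 0.001], [0.105, -0.994, -0.0], [0.001, 0.0, -1.0]]
contact_force: [-0.8, -5.9, 5.8]
gripper_width: 0.0179
grasp_force: 8.0
```

Call:
{"name": "apply_moves", "arguments": {"commands": [{"travel": [0, 6, 0], "turn": [0, 0, 0], "jaw": 1}, {"travel": [0, 15, 0], "turn": [0, 0, 0], "jaw": 1}, {"travel": [0, 20, 0], "turn": [0, 0, 0], "jaw": 1}, {"travel": [0, 20, 0], "turn": [0, 0, 0], "jaw": 1}, {"travel": [0, 15, 0], "turn": [0, 0, 0], "jaw": 1}, {"travel": [0, 9, 0], "turn": [0, 0, 0], "jaw": 1}, {"travel": [0, 4, 0], "turn": [0, 0, 0], "jaw": 1}, {"travel": [0, 2, 0], "turn": [0, 0, 0], "jaw": 1}, {"travel": [0, 0, 0], "turn": [0, 0, 0], "jaw": 1}, {"travel": [0, 0, 0], "turn": [0, 0, 0], "jaw": 1}, {"travel": [0, 0, 0], "turn": [0, 0, 0], "jaw": 1}]}}

```text
time: 15.7
position: [0.621, 0.1419, 0.0463]
tcp_rot: [[0.994, 0.105, 0.002], [0.105, -0.994, 0.0], [0.002, 0.0, -1.0]]
contact_force: [1.2, -2.0, 6.0]
gripper_width: 0.018
grasp_force: 8.0
```

Call:
{"name": "apply_moves", "arguments": {"commands": [{"travel": [0, 0, 0], "turn": [0, 0, 0], "jaw": 0.4}, {"travel": [0, 0, 0], "turn": [0, 0, 0], "jaw": 0.15}, {"travel": [0, 0, 0], "turn": [0, 0, 0], "jaw": 0.15}, {"travel": [0, 0, 0], "turn": [0, 0, 0], "jaw": 0.15}, {"travel": [0, 0, -15], "turn": [0, 0, 0], "jaw": 0.15}, {"travel": [0, 0, -30], "turn": [0, 0, 0], "jaw": 0.15}, {"travel": [0, 0, -40], "turn": [0, 0, 0], "jaw": 0.15}, {"travel": [0, 0, -30], "turn": [0, 0, 0], "jaw": 0.15}, {"travel": [-40, 0, 0], "turn": [0, 0, 0], "jaw": 0.15}, {"travel": [-40, 0, 0], "turn": [0, 0, 0], "jaw": 0.15}, {"travel": [-40, 0, 0], "turn": [0, 0, 0], "jaw": 0.15}, {"travel": [-25, 0, 0], "turn": [0, 0, 0], "jaw": 0.15}, {"travel": [0, 0, 0], "turn": [0, 0, 0], "jaw": 0.15}, {"travel": [0, 0, 0], "turn": [0, 0, 0], "jaw": 0.15}]}}

```text
time: 17.1
position: [0.4766, 0.1272, 0.1619]
tcp_rot: [[0.994, 0.106, 0.002], [0.106, -0.994, 0.0], [0.002, -0.0, -1.0]]
contact_force: [0.7, -0.3, 0.8]
gripper_width: 0.0402
grasp_force: 0.0
```

```bash
python3 - <<'E'
from bench import get_obs,cams
from h import *
c=cams.read_camera("wrist");pickle.dump(c,open("w7.pkl","wb"))
o=get_obs();print(o["time"],o["position"],o["contact_force"])
cv2.imwrite("pics/w7.png",cv2.resize(c["image"][:,:,::-1],(800,600),interpolation=cv2.INTER_CUBIC))
E
```

```text
17.15 [0.4769006  0.12719228 0.16145183] [-0.01335518 -0.2903241  -0.39889427]
```

View pics/w7.png

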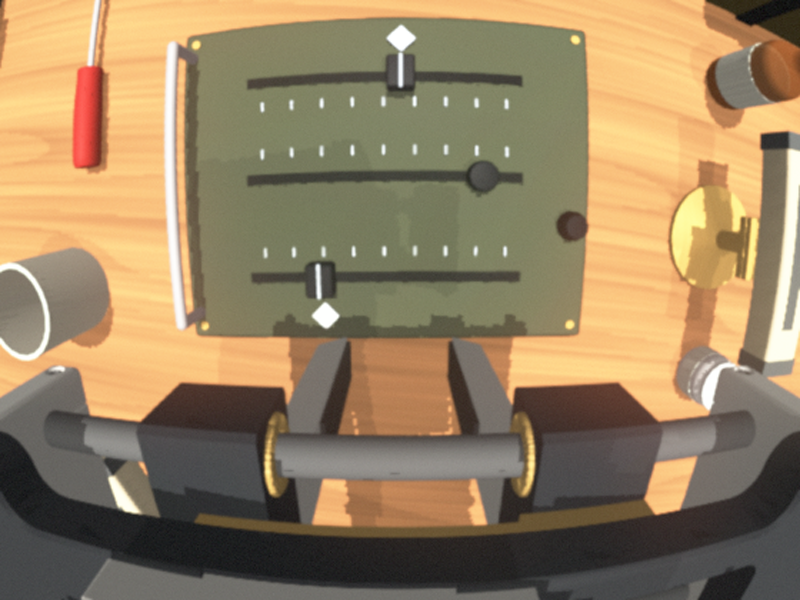

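The far cap line (400,69) is level with its diamond (401,38), and the near line (319,280) is close to its diamond (326,316). The lamp is still in the cradle. I'll check these two numerically.

```bash
python3 - <<'E'
from h import *
c=pickle.load(open("w7.pkl","rb"));d=np.array([-.106,.9944]);im=c["image"].astype(int)
def cen(box,t):
    u0,v0,u1,v1=box;s=im[v0:v1,u0:u1].min(2);y,x=np.nonzero(s>t);return x.mean()+u0,y.mean()+v0
for n,l,i in(("near",(219,184,228,206),(215,208,241,233)),("far",(277,38,284,58),(268,17,294,35))):
    a=cen(l,105);b=cen(i,150)
    print(n,np.round(a,1),np.round(b,1),"dy mm",1000*d@(fonz(c,*a,.057)-fonz(c,*b,.043))[:2])
E
```

```text
near [222.4 194.8] [227.4 220.2] dy mm 1.4124098851724392
far [280.   47.5] [280.4  26.1] dy mm 0.359709843923485
```

Both are within 1.5 mm. The arm is clear of everything, so I'm handing in.

```bash
python3 -c "
from bench import finish_job
print(finish_job())"
```

```text
the job is handed in; nothing more can be done
None
```

The job is handed in, no verdict returned: the lamp head lies on the cradle between the lips, let go, and at the last camera check the near and far dimmers stood about 1.4 mm and 0.4 mm from their diamonds.

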